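Open the guarded beam shutter and start the exposure

ROBOT

A 6-joint arm with a two-finger parallel gripper is mounted at the origin on the work surface. World frame = base frame: x ahead of the robot, y to its left, z up, the work surface at z = 0. Lengths are in m, angles in degrees, forces in N, time in s.
With the tool pointing down it reaches from about 0.4 to 0.925 m from the base axis. Payload 12.5 kg.
Tool frame: the origin (TCP) lies midway between the tips of the shut fingers; the grasp point (between the pads) lies 19 mm behind it; z points along the fingers, y is the direction in which the jaws open and shut (so a half turn about z gives the same grasp; the last joint's range is limited). The gripper opens to 95 mm and grips with 3 to 60 N. Pads are 20 mm wide; open, the fingers measure 119 mm over their backs; the gripper's body (75 mm by 180 mm) begins 59 mm behind the grasp point.
Start: joints at [58.923, 28.126, 89.318, -0, 62.55, -6.05], TCP at [0.264, 0.566, 0.215] pointing down, gripper open.
Joint ranges: [-177.58, 177.58], [-47.91, 125.51], [2.72, 160], [-65.01, 245.01], [3.68, 167.84], [-153.87, 153.87]. Speed limits (degrees/s): [127.2, 127.2, 159.86, 180, 180, 180].

INTERFACE

Orientations are given as a 3x3 rotation matrix whose columns are the frame's x, y, z axes.
In Python, from station import manip gives the robot as it stands.
- The arm moves only by the tool carry_out, never from a script. Its argument "series" is one flat list of numbers, 5 for each row, row after row: the opening in per cent of the stroke, from 0 (shut) to 100 (fully open), then the shift along the tool's x, y, z in cm, then the turn about the tool's z in rad. In form: [gripper, tx, ty, tz, yaw, gripper, tx, ty, tz, yaw, ...]. A call has exactly 8 rows; each row is the pose to reach, as a shift and turn from the pose commanded when the call began, along the tool's axes at that moment; what a row does not reach only later rows make up. A row lasts 1/10 s, in which the tool goes at most 50 mm and 8.59 degrees, less where a joint would pass 70% of its speed; a pose out of reach is approached as far as the arm can. A call with a gripper value outside its range is refused whole. The fingers move at their own pace and stop on an object; "squeeze" is the grip in N (left out, the last holds). Time passes only in rows, so rows that repeat a pose let the fingers close, or fill a call up. It gives the time, the measured TCP pose, the force and the opening at its end, in the units of the state.
- manip.get_state(): the state, without advancing time (a new reading comes with each control period).
- manip.get_image(name): name is "scene" or "top" or "wrist"; returns the picture (480x640x3 uint8, red, green, blue); there is no depth.
- manip.camera_params(name): a dict with "fov_y" (degrees; the focal length in pixels is half the picture's height over the tangent of half this angle, whatever the lens; pixels are square), "cx", "cy" (the principal point, pixels), "k1" (the pictures are not rectified: a ray, as slopes to the right and down, at radius r is drawn at 1 + k1 r^2 times it, then the intrinsics apply), "position" and "attitude" of the camera in the world; the wrist camera has in their place "tool_from_camera" (4x4, takes a point from camera to tool coordinates, whose origin is the TCP and whose axes are the flange's). Camera axes: x right, y down, z forward; pixel columns grow to the right and rows downward; lengths in m; the calibration is good to about 2 mm. A picture is of the moment at which its call begins: read the wrist's pose just before it. camera_params takes no time and is no camera call.
- manip.job_done(): hands the job in, once; it reports no verdict.
The state is a dict: "time_s": time; "q": joint angles; "dq": joint speeds; "joint_torque": joint torques, N m; "position": TCP position; "orientation": TCP orientation; "ft_force": force on the tool from outside, world axes, zero at the start; "wrist_torque": the same for the moment, N m; "opening": opening from 0.0 (shut) to 1.0 (fully open).
Only numpy, scipy, OpenCV 4.12 (cv2) and the standard library are available. Lean on these libraries where they do the work, as an engineer would, in place of code of your own. Each camera call takes 0.05 s, during which the arm holds its last target.

TASK

Open the beam shutter: reach down through the guard's window over the red-ball lever and push that lever all the way down to its stop with the fingertips, without touching the guard. Then come out, press the green button on the control box fully in to start the exposure, and let it go. Leave the blue-ball lever and the loose things on the table as they are; nothing is to be picked up.

Things in the scene. Friction and masses are not known exactly. Their poses are not given: they have to be found in the camera images.
- guard: The fixed laser guard, a box with a black top panel and tinted amber walls: 180 mm along its own x, 235 mm along its y, 130 mm high, top panel 4 mm thick. Origin at the centre of its underside, z up. Two square windows, 74 x 74 mm, edged in flat yellow, lie side by side along its y in the panel; the only way to the levers is down through them. Place and yaw vary.
- window_left (a point): Centre of the window on the guard's own +y side, on the top face of the panel (130 mm above the table). Axes as the guard's; the window's sides lie along them, 37 mm either side of this point.
- window_right (a point): Centre of the window on the guard's own -y side, otherwise as window_left.
- shutter (a joint): Angle of the shutter lever (rad): 0 is fully up, 0.46 is fully down on its rigid stop. It starts between 0 and 0.10. Hinge level along the guard's y, 90 mm above the table, 65 mm from the ball on the guard's +x side. The ball sinks 30 mm in all, nearly straight down (centre 105 to 75 mm above the table). Held by friction only: 2 to 3 N at the ball moves it and it stays where left.
- filter_ball (a point): Centre of the blue ball, 26 mm diameter, on the filter lever under the other window: the same kind of lever, to be left alone.
- filter (a joint): Angle of the filter lever (rad), as for the shutter lever. It starts between 0 and 0.10 and must stay as it is.
- control_box: The fixed white control box with a grey top plate, 110 x 90 x 50 mm (own x, y, height). Origin at the centre of its underside; place and yaw vary. The green button stands up from its top, 18 mm from the centre towards the box's own -x.
- start_top (a point): Centre of the top face of the round green start button, 28 mm diameter, on the control box. The button is pressed straight down.
- start (a joint): Travel of the green button (m): 0 is out, 0.006 is fully pressed, against a spring that needs about 5 N when fully in; it springs back when let go.
- shutter_ball (a point): Centre of the red ball, 26 mm diameter, at the free end of the shutter lever. It hangs under one of the two windows (which one varies), within 8 mm sideways of that window's centre. At the start the ball's top is 12 to 19 mm below the top face of the guard; with the lever fully down it is 42 mm below (88 mm above the table).
- objective: A loose brass microscope objective standing on the table, 32 mm diameter, 44 mm tall; to be left alone. Origin at the centre of its underside.
- lens: A loose round lens mount on a post with a round foot, 40 mm wide, 92 mm tall; to be left alone. Origin at the centre of its underside.
- driver: A loose screwdriver, 160 mm long, lying on the table; to be left alone. Origin at the underside of its axis, near the middle.
- jar: A loose white jar, 52 mm diameter, 70 mm tall; to be left alone. Origin at the centre of its underside.
- post_holder: A loose black post holder, 44 mm foot, 60 mm tall; to be left alone. Origin at the centre of its underside.
- retainer: A loose aluminium ring lying flat, 50 mm diameter, 10 mm high; to be left alone. Origin at the centre of its underside.

How it is judged (in metres and radians):
On the way, in this order (a step that is already met when the one before it is completed fails the run):
1. the red-ball lever is pushed fully down (value of joint shutter above 0.42 rad), for 0.2 s.
2. the green button is pressed fully in, with the lever down (value of joint start above 0.0048 m and value of joint shutter above 0.42 rad), for 0.1 s.
At the end, for the whole second after the job is handed in: The red-ball lever rests within 0.04 rad (2.6 mm at the ball) of its lower stop, the green button is out again (within 1.5 mm), the blue ball is within 4 mm and every loose thing within 15 mm of where it began (value of joint shutter above 0.42 rad and value of joint start below 0.0015 m and distance of filter_ball from where it was at the start of the episode below 0.004 m and distance of each of objective, lens, driver, jar, post_holder, retainer from where it was at the start of the episode below 0.015 m); the robot touches nothing.
It fails at once if the guard is touched (over 0.5 N) (contact force between guard and the fingers above 0.5 N or contact force between guard and the arm above 0.5 N).
It fails at once if the blue-ball lever is moved (ball over 4 mm) (distance of filter_ball from where it was at the start of the episode above 0.004 m).
It fails at once if the green button is pressed before the red-ball lever is down (value of joint start above 0.003 m and value of joint shutter below 0.42 rad).
It fails at once if a loose thing is moved over 15 mm or lifted (distance of any of objective, lens, driver, jar, post_holder, retainer from where it was at the start of the episode above 0.015 m).
It also fails if it takes over 48 s, if anything falls off the work surface, if the arm or the gripper's body presses on something with over 40 N, if the wrist force passes 120 N, or if a joint passes its speed limit or range.

## Working session

There is one attempt and no reset: what is moved stays moved. The work goes in short steps, Python scripts to look and compute and a tool call to move; the robot and the scene stay as the last step left them, time stands still between calls to the robot, and variables do not carry over. Pictures are saved under pics/ and viewed, and the job is handed in when it is done.

Besides the shell and the picture viewer there is one more tool, called after "Call:" as name(argument=value, ...) on one line, values as JSON. carry_out: Moves the arm, as the interface text tells. Its arguments: {"type":"object","properties":{"series":{"type":"array","items":{"type":"number"}},"squeeze":{"type":"number"}},"required":["series"]}

```bash
mkdir -p pics
cat > h.py <<'E'
import numpy as np, cv2
from station import manip
def save(n,im): cv2.imwrite(f'pics/{n}.png',cv2.cvtColor(np.asarray(im),cv2.COLOR_RGB2BGR))
E
python3 - <<'E'
from h import *
s=manip.get_state()
print({k:np.round(v,4).tolist() for k,v in s.items()})
for n in ['scene','top','wrist']:
    im=manip.get_image(n); save(n+'0',im); np.save(n+'0.npy',im); print(n,manip.camera_params(n))
E
```

```text
{'time_s': 0.0, 'q': [58.9219, 28.1624, 89.3487, -0.001, 62.549, -6.0509], 'dq': [-0.0912, -0.0478, 0.0281, 0.0438, -0.1373, 0.0205], 'joint_torque': [0.0008, -61.2656, -25.8178, 0.0693, 0.0482, -0.0001], 'position': [0.2643, 0.5661, 0.2141], 'orientation': [[-0.9061, 0.423, -0.0005], [0.423, 0.9061, -0.0009], [0.0001, -0.001, -1.0]], 'ft_force': [0.1168, 0.2645, 0.272], 'wrist_torque': [0.009, 0.0326, 0.0452], 'opening': 1.0036}
scene {'fov_y': 55.758366198500056, 'cx': 323.0061306658709, 'cy': 238.56385572506304, 'k1': 0.01908021813831638, 'position': array([1.10907472, 0.66293591, 0.72963268]), 'attitude': array([[-0.81178621,  0.34114937, -0.4739412 ],
       [ 0.58388283,  0.48692928, -0.64960043],
       [ 0.00916507, -0.8040628 , -0.59447373]])}
top {'fov_y': 55.8890010825076, 'cx': 319.76793880325835, 'cy': 234.42005464947752, 'k1': 0.011663684275585985, 'position': array([ 0.5522696 , -0.01691741,  1.18811153]), 'attitude': array([[ 0.01793721, -0.99905894,  0.03949041],
       [-0.99978918, -0.01831706, -0.00927822],
       [ 0.00999284, -0.03931566, -0.99917687]])}
wrist {'fov_y': 58.454976797666674, 'cx': 313.729491889182, 'cy': 236.66750941653365, 'k1': -0.04360357914044372, 'tool_from_camera': array([[ 9.87427624e-04, -9.57817673e-01, -2.87374895e-01,
         8.09095889e-02],
       [ 9.99999049e-01,  1.22255364e-03, -6.38736379e-04,
        -1.88827332e-04],
       [ 9.63124216e-04, -2.87373991e-01,  9.57817969e-01,
        -1.69898260e-01],
       [ 0.00000000e+00,  0.00000000e+00,  0.00000000e+00,
         1.00000000e+00]])}
```

View pics/scene0.png

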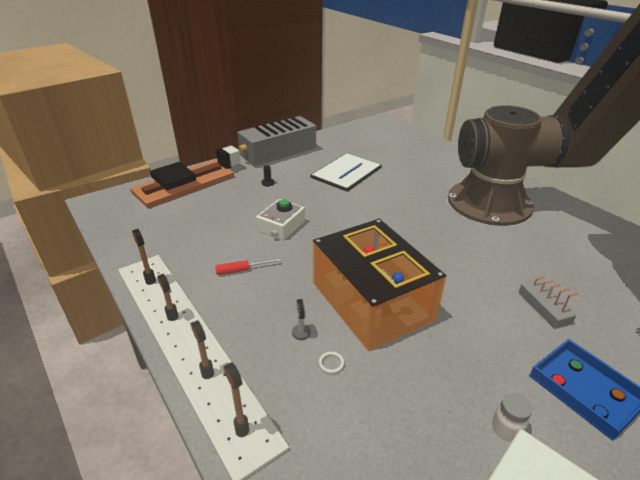

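View pics/top0.png

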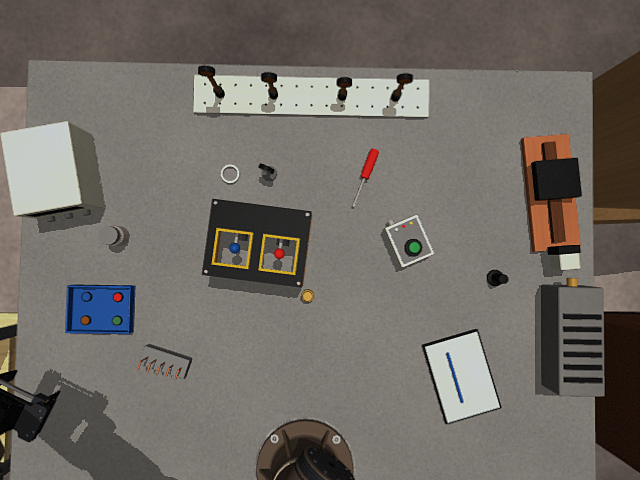

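View pics/wrist0.png

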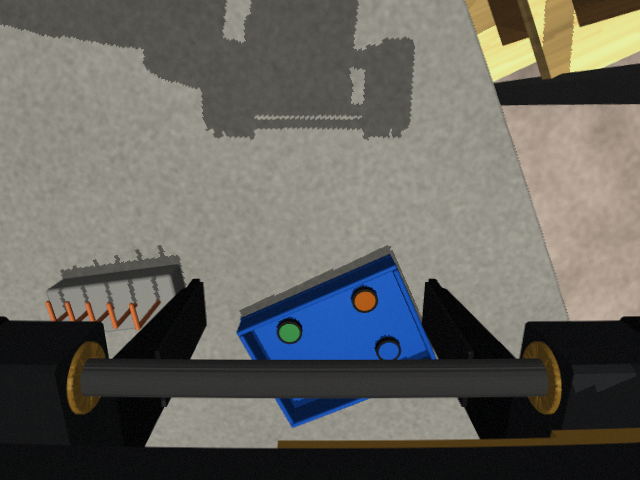

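The top view has the red ball at about (279,254) in the right-hand window, the blue ball at (235,248), the green button at (414,247), and the brass objective at (307,296) beside the guard. In the scene view the red ball is also in the far window. Next I'll measure these.

```bash
cat >> h.py <<'E'
def ray(n,uv,p=None):
    p=p or manip.camera_params(n); f=240/np.tan(np.radians(p['fov_y']/2))
    K=np.array([[f,0,p['cx']],[0,f,p['cy']],[0,0,1]])
    x=cv2.undistortPoints(np.array(uv,float).reshape(-1,1,2),K,np.array([p['k1'],0,0,0,0.]))[:,0]
    d=np.c_[x,np.ones(len(x))]@np.array(p['attitude']).T
    return np.array(p['position']),d
def onplane(n,uv,z):
    o,d=ray(n,uv); return o+d*((z-o[2])/d[:,2])[:,None]
def tri(u1,u2):
    o1,d1=ray('top',u1);o2,d2=ray('scene',u2);d1=d1[0]/np.linalg.norm(d1);d2=d2[0]/np.linalg.norm(d2)
    t=np.linalg.lstsq(np.c_[d1,-d2],o2-o1,rcond=None)[0]
    a=o1+t[0]*d1;b=o2+t[1]*d2
    return (a+b)/2,np.linalg.norm(a-b)
def blobs(im,lo,hi,amin,box):
    h=cv2.cvtColor(im,cv2.COLOR_RGB2HSV); m=cv2.inRange(h,lo,hi); k=np.zeros_like(m); x0,y0,x1,y1=box; k[y0:y1,x0:x1]=255
    m&=k; c,_=cv2.findContours(m,cv2.RETR_EXTERNAL,cv2.CHAIN_APPROX_NONE)
    return [x for x in c if cv2.contourArea(x)>=amin]
E
python3 - <<'E'
from h import *
T={'top':(190,190,440,310),'scene':(240,190,450,350)}
R={}
for n,b in T.items():
    im=np.load(n+'0.npy')
    for nm,lo,hi,zz in [('yellow',(22,150,130),(33,255,255),.13),('red',(0,190,110),(5,255,255),.103),('blue',(105,150,60),(125,255,255),.103),('green',(55,120,60),(80,255,255),.058),('brass',(15,100,100),(21,255,255),.044)]:
        if nm=='brass' and n=='scene': continue
        for c in blobs(im,lo,hi,12,b):
            if nm=='yellow':
                r=cv2.minAreaRect(c); pts=cv2.boxPoints(r) if n=='top' else cv2.approxPolyDP(c,6,True)[:,0]
                w=onplane(n,pts,zz); print(n,nm,np.round(pts).tolist(),'\n',w.round(4).tolist(),w.mean(0).round(4),np.linalg.norm(w-np.roll(w,1,0),axis=1).round(4))
            else:
                (u,v),r=cv2.minEnclosingCircle(c); M=cv2.moments(c); g=(M['m10']/M['m00'],M['m01']/M['m00'])
                R.setdefault(nm,{})[n]=g
                print(n,nm,np.round([u,v,r],1),np.round(g,1),cv2.contourArea(c),onplane(n,[g],zz).round(4))
for nm in ['red','blue','green']:
    if len(R.get(nm,{}))==2: print(nm,tri(R[nm]['top'],R[nm]['scene']))
for n,(x0,y0,x1,y1) in {'top':(195,190,315,305),'scene':(305,210,450,350)}.items():
    save('z'+n,cv2.resize(np.load(n+'0.npy')[y0:y1,x0:x1],None,fx=5,fy=5,interpolation=1))
E
```

```text
top yellow [[258.0, 270.0], [262.0, 233.0], [299.0, 238.0], [295.0, 275.0]] 
 [[0.5085, 0.1159, 0.13], [0.5939, 0.1073, 0.13], [0.5847, 0.0208, 0.13], [0.4993, 0.0298, 0.13]] [0.5466 0.0684 0.13  ] [0.0867 0.0858 0.087  0.0859]
top yellow [[211.0, 264.0], [216.0, 227.0], [252.0, 232.0], [248.0, 269.0]] 
 [[0.5205, 0.2248, 0.13], [0.6059, 0.2166, 0.13], [0.5967, 0.1306, 0.13], [0.5113, 0.1391, 0.13]] [0.5586 0.1778 0.13  ] [0.0862 0.0858 0.0865 0.0858]
top red [278.8 253.2   5.1] [278.7 253.3] 67.5 [[0.548  0.0705 0.103 ]]
top blue [234.1 247.6   5.1] [234.3 247.6] 68.5 [[0.5599 0.177  0.103 ]]
top green [414.3 246.8   5.7] [414.1 246.9] 83.5 [[ 0.57   -0.2639  0.058 ]]
top brass [307.5 295.5   6.4] [307.6 295.3] 97.5 [[4.435e-01 4.000e-04 4.400e-02]]
scene yellow [[429, 273], [404, 251], [371, 263], [395, 286]] 
 [[0.5239, 0.2256, 0.13], [0.5147, 0.144, 0.13], [0.5993, 0.1341, 0.13], [0.6069, 0.2147, 0.13]] [0.5612 0.1796 0.13  ] [0.0837 0.0821 0.0851 0.0809]
scene yellow [[396, 244], [375, 226], [344, 235], [364, 256]] 
 [[0.5117, 0.1158, 0.13], [0.5039, 0.037, 0.13], [0.5845, 0.0238, 0.13], [0.5962, 0.1079, 0.13]] [0.5491 0.0711 0.13  ] [0.0849 0.0791 0.0816 0.0848]
scene blue [397.4 277.4   4.8] [397.5 276.8] 52.0 [[0.5606 0.1766 0.103 ]]
scene green [283.5 202.    3.6] [283.6 202. ] 21.5 [[ 0.5636 -0.2733  0.058 ]]
blue (array([0.56016265, 0.17673564, 0.10287805]), np.float64(0.0007565469169575952))
green (array([ 0.56992861, -0.26224127,  0.06590663]), np.float64(0.00021022274443945434))
```

View pics/ztop.png

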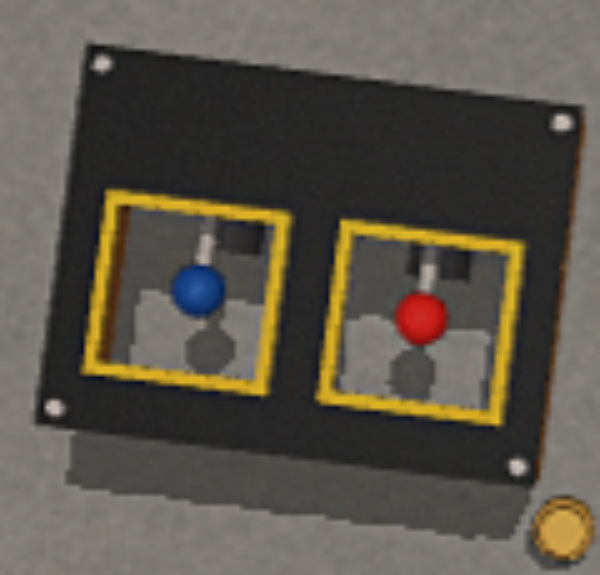

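The red ball is central in its window: window centre (0.548, 0.069), ball (0.548, 0.0705). The guard's yaw is about -5.9°. I'll close the fingers and travel high.

Call:
carry_out(series=[0,-3,-2,-1,0,0,-6.5,-4.5,-2,-0.05,0,-10,-7,-3,-0.1,0,-13.5,-9.5,-4,-0.15,0,-17,-12,-5,-0.2,0,-20,-14,-5,-0.25,0,-22,-15.5,-5,-0.3,0,-23,-16.2,-5,-0.33], squeeze=10)

```text
time_s: 0.95
position: [0.4051, 0.3204, 0.2647]
orientation: [[-0.994, 0.106, 0.0], [0.106, 0.994, -0.0], [-0.0, -0.0, -1.0]]
ft_force: [0.4, 1.0, 0.2]
opening: 0.384
```

```bash
cat > go.py <<'E'
from h import *
import sys
s=manip.get_state(); R=np.array(s['orientation']); p=np.array(s['position'])
print('t',s['time_s'],p.round(4),'op',s['opening'],'F',np.round(s['ft_force'],1),'xang',np.degrees(np.arctan2(R[1,0],R[0,0])).round(2), 'q',np.round(s['q'],1))
if len(sys.argv)>3: print('tool shift cm',(R.T@(np.array(sys.argv[1:4],float)-p)*100).round(2))
E
python3 go.py 0.548 0.070 0.265
```

```text
t 0.95 [0.4051 0.3204 0.2647] op 0.3839210665673009 F [0.4 1.  0.2] xang 173.89 q [ 31.   16.3 100.4  -0.   63.3 -52.9]
tool shift cm [-16.88 -23.38  -0.03]
```

Call:
carry_out(series=[0,-2.5,-3.5,0,0,0,-5,-7,0,0,0,-7.5,-10.5,0,0,0,-10,-14,0,0,0,-12.5,-17.5,0,0,0,-15,-21,0,0,0,-16.9,-23.4,0,0,0,-16.9,-23.4,0,0])

```text
time_s: 1.75
position: [0.5488, 0.0687, 0.2641]
orientation: [[-0.994, 0.11, -0.0], [0.11, 0.994, -0.0], [0.0, -0.0, -1.0]]
ft_force: [-0.4, 0.7, -0.1]
opening: 0.004
```

```bash
python3 go.py 0.548 0.070 0.15
python3 - <<'E'
from h import *
for n in ['wrist','top']:
    im=manip.get_image(n); save(n+'1',im); np.save(n+'1.npy',im)
E
```

```text
t 1.75 [0.5488 0.0687 0.2641] op 0.004318890387511457 F [-0.4  0.7 -0.1] xang 173.68 q [  0.3  19.5  95.7  -0.   64.8 -83.4]
tool shift cm [ 0.09  0.13 11.41]
```

View pics/wrist1.png

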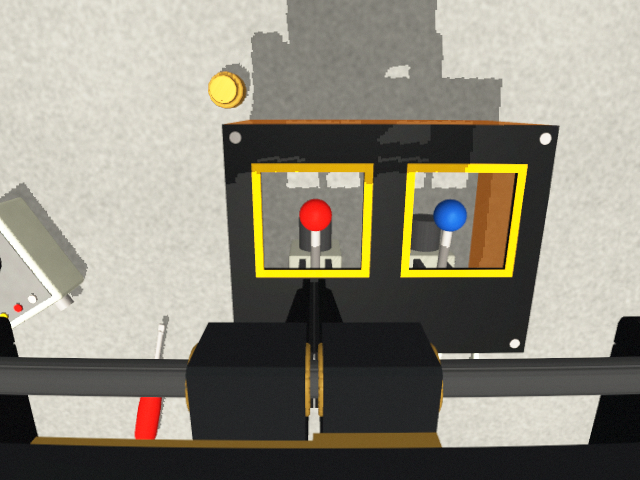

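The wrist view shows the red ball at (316,215), inside the window with corners at about (253,164), (373,164), (371,277) and (256,277). I'll cross-check this from the wrist pose.

```bash
cat >> h.py <<'E'
def wpar(s):
    p=dict(manip.camera_params('wrist')); T=np.eye(4);T[:3,:3]=s['orientation'];T[:3,3]=s['position']
    C=T@np.array(p['tool_from_camera']); p['position']=C[:3,3];p['attitude']=C[:3,:3]; return p
def wplane(s,uv,z):
    o,d=ray('wrist',uv,wpar(s)); return o+d*((z-o[2])/d[:,2])[:,None]
E
python3 - <<'E'
from h import *
s=manip.get_state(); im=np.load('wrist1.npy')
for c in blobs(im,(22,180,130),(33,255,255),300,(245,150,540,290)):
    w=wplane(s,cv2.boxPoints(cv2.minAreaRect(c)),.13); a=cv2.approxPolyDP(c,8,True)[:,0]; w=wplane(s,a,.13)
    print(a.tolist(),w.round(4).tolist(),w.mean(0).round(4),np.linalg.norm(w-np.roll(w,1,0),axis=1).round(4))
for lo,hi in [((0,190,110),(5,255,255)),((105,150,60),(125,255,255))]:
  for c in blobs(im,lo,hi,200,(245,150,540,290)):
    M=cv2.moments(c);g=(M['m10']/M['m00'],M['m01']/M['m00']);print(g,wplane(s,[g],.103).round(4))
# 3-D ball: wrist & top
E
```

```text
[[527, 164], [408, 164], [400, 276], [511, 276]] [[0.5196, 0.2267, 0.13], [0.5109, 0.1417, 0.13], [0.5952, 0.1318, 0.13], [0.6046, 0.2171, 0.13]] [0.5576 0.1793 0.13  ] [0.0856 0.0854 0.0849 0.0858]
[[251, 164], [256, 277], [369, 276], [372, 163]] [[0.4991, 0.0315, 0.13], [0.5843, 0.0226, 0.13], [0.5927, 0.1083, 0.13], [0.5075, 0.1164, 0.13]] [0.5459 0.0697 0.13  ] [0.0854 0.0856 0.0861 0.0855]
(315.1422547714159, 214.80137594318683) [[0.5472 0.0719 0.103 ]]
(449.58150064683053, 215.0608020698577) [[0.5588 0.1785 0.103 ]]
```

All views agree, so I'll aim at (0.547, 0.0705) and descend to just above the ball.

Call:
carry_out(series=[0,0.2,0.2,1,0,0,0.2,0.2,4,0,0,0.2,0.2,7,0,0,0.2,0.2,9,0,0,0.2,0.2,11,0,0,0.2,0.2,12,0,0,0.2,0.2,12.5,0,0,0.2,0.2,12.5,0])

```text
time_s: 2.65
position: [0.5453, 0.0743, 0.1395]
orientation: [[-0.994, 0.106, -0.0], [0.106, 0.994, 0.0], [0.0, 0.0, -1.0]]
ft_force: [-0.2, -0.7, 0.1]
opening: 0.007
```

```bash
python3 go.py 0.547 0.0705 0.088
python3 - <<'E'
from h import *
im=manip.get_image('scene'); save('s2',cv2.resize(im[190:360,280:480],None,fx=3.5,fy=3.5))
E
```

```text
t 2.65 [0.5453 0.0743 0.1395] op 0.006617201023929439 F [-0.2 -0.7  0.1] xang 173.92 q [  0.9  27.3 104.6   0.   48.1 -83. ]
tool shift cm [-0.21 -0.36  5.15]
```

View pics/s2.png

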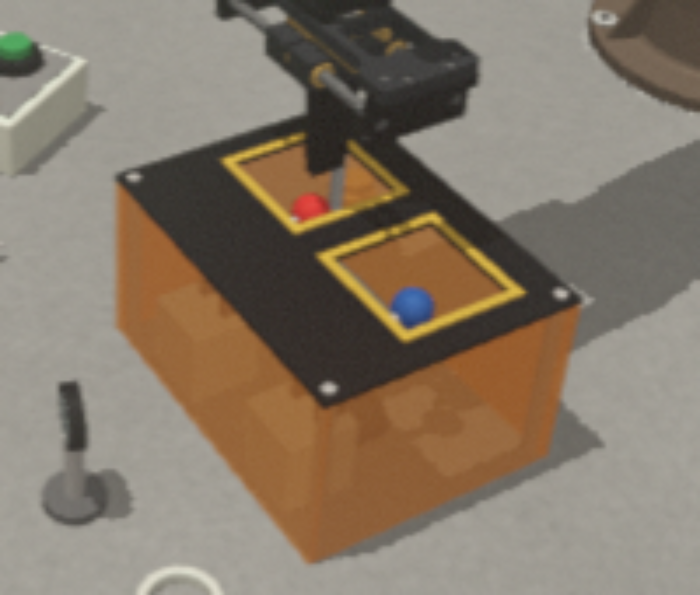

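```bash
python3 go.py 0.547 0.0705 0.088
python3 - <<'E'
from h import *
im=manip.get_image('wrist'); save('w2',im); im=manip.get_image('top'); save('t2',cv2.resize(im[180:310,190:330],None,fx=4.5,fy=4.5))
E
python3 go.py .547 .0705 .088
```

```text
t 2.7 [0.5456 0.0742 0.14  ] op 0.006745036276081449 F [-0.6 -0.1  0.4] xang 173.91 q [  0.9  27.3 104.5   0.   48.1 -83.1]
tool shift cm [-0.17 -0.35  5.2 ]
t 2.8 [0.5459 0.0739 0.1404] op 0.005490266355096766 F [ 0.7 -0.1 -1.1] xang 173.89 q [  0.8  27.3 104.5   0.   48.1 -83.1]
tool shift cm [-0.14 -0.33  5.24]
```

View pics/w2.png

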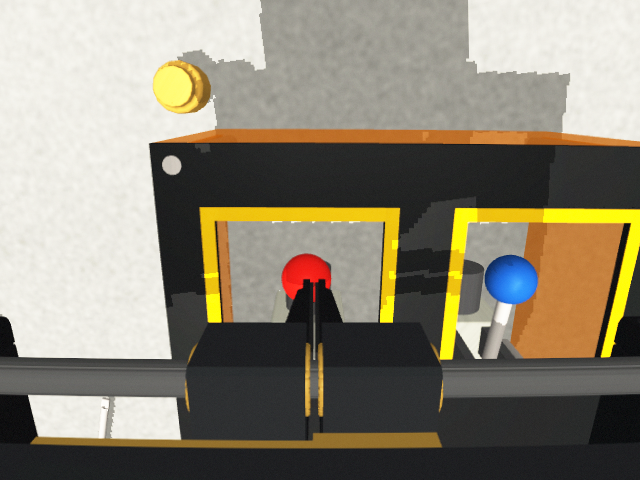

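View pics/t2.png

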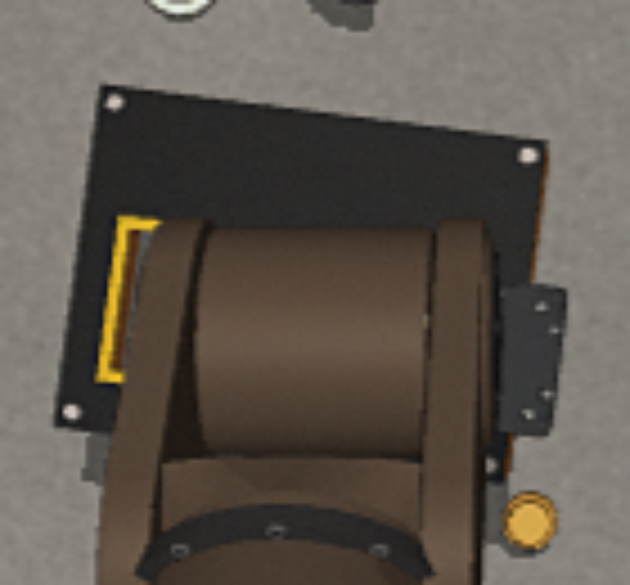

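The wrist view has the finger pair at about x=315 and the ball at 306, so the fingers sit about 3 mm too far towards +y. That matches the measured pose. I'll correct it and start down.

Call:
carry_out(series=[0,0,-0.2,0,0,0,-0.1,-0.3,0.5,0,0,-0.1,-0.3,1,0,0,-0.1,-0.3,1.5,0,0,-0.1,-0.3,2,0,0,-0.1,-0.3,2.5,0,0,-0.1,-0.3,3,0,0,-0.1,-0.3,3,0])

```text
time_s: 3.6
position: [0.546, 0.0707, 0.1089]
orientation: [[-0.994, 0.107, -0.001], [0.107, 0.994, 0.0], [0.001, -0.0, -1.0]]
ft_force: [0.3, -0.1, 0.7]
opening: 0.005
```

```bash
python3 go.py 0.547 0.0705 0.088
```

```text
t 3.6 [0.546  0.0707 0.1089] op 0.004966586193318835 F [ 0.3 -0.1  0.7] xang 173.88 q [  0.5  29.8 106.1   0.   44.2 -83.4]
tool shift cm [-0.11 -0.01  2.09]
```

Call:
carry_out(series=[0,-0.1,0,0.3,0,0,-0.1,0,0.6,0,0,-0.1,0,0.9,0,0,-0.1,0,1.2,0,0,-0.1,0,1.5,0,0,-0.1,0,1.8,0,0,-0.1,0,2.0,0,0,-0.1,0,2.0,0])

```text
time_s: 4.4
position: [0.5473, 0.0706, 0.0893]
orientation: [[-0.994, 0.107, -0.0], [0.107, 0.994, 0.0], [0.0, 0.0, -1.0]]
ft_force: [-0.3, -0.4, 0.1]
opening: 0.004
```

```bash
python3 go.py 0.547 0.0705 0.087;python3 - <<'E'
from h import *
im=manip.get_image('scene'); save('s3',cv2.resize(im[190:360,280:480],None,fx=3.5,fy=3.5))
im=manip.get_image('wrist'); save('w3',im)
E
python3 go.py
```

```text
t 4.4 [0.5473 0.0706 0.0893] op 0.004462103865359899 F [-0.3 -0.4  0.1] xang 173.88 q [  0.5  31.5 106.8   0.   41.7 -83.4]
tool shift cm [ 0.03 -0.01  0.23]
t 4.5 [0.5475 0.0706 0.0896] op 0.006073454963321062 F [ 0.4 -0.3  0.7] xang 173.88 q [  0.5  31.5 106.8   0.   41.7 -83.4]
```

View pics/s3.png

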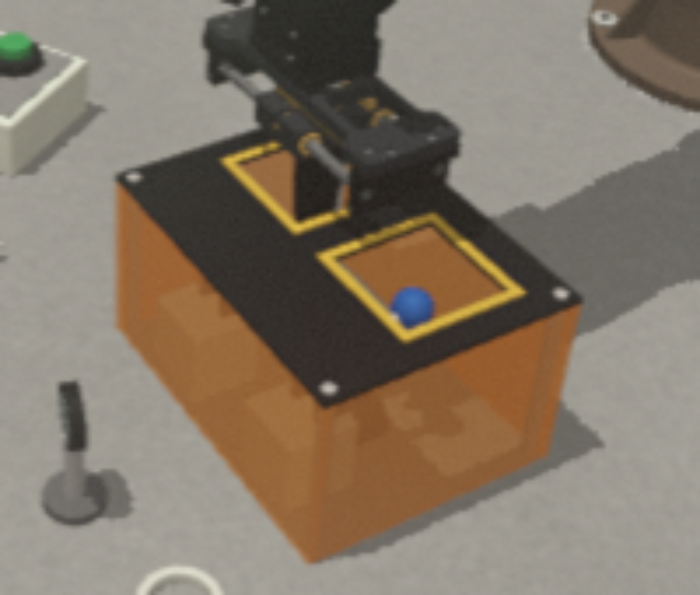

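View pics/w3.png

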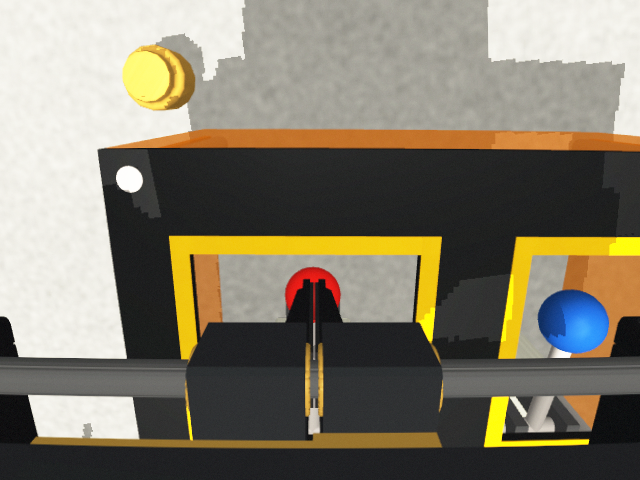

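The red ball now sits below the blue one, centred at (313,293) under the fingertips. No stop force yet, so I'll push on.

Call:
carry_out(series=[0,0,0,0.1,0,0,0,0,0.2,0,0,0,0,0.3,0,0,0,0,0.3,0,0,0,0,0.4,0,0,0,0,0.4,0,0,0,0,0.4,0,0,0,0,0.4,0])

```text
time_s: 5.3
position: [0.5478, 0.0706, 0.0873]
orientation: [[-0.994, 0.107, 0.002], [0.107, 0.994, 0.0], [-0.002, 0.0, -1.0]]
ft_force: [-5.0, -0.2, 21.3]
opening: 0.007
```

```bash
python3 go.py
```

```text
t 5.3 [0.5478 0.0706 0.0873] op 0.006805981230076343 F [-5.  -0.2 21.3] xang 173.88 q [  0.5  31.7 106.9   0.   41.3 -83.4]
```

21 N at z = 0.087 is the stop, which should be at 0.088. I'll hold briefly, then go straight up.

Call:
carry_out(series=[0,0,0,0,0,0,0,0,0,0,0,0,0,-0.5,0,0,0,0,-2,0,0,0,0,-5,0,0,0,0,-9,0,0,0,0,-13,0,0,0,0,-17,0])

```text
time_s: 6.1
position: [0.547, 0.0706, 0.2572]
orientation: [[-0.994, 0.107, -0.0], [0.107, 0.994, 0.0], [0.0, 0.0, -1.0]]
ft_force: [1.1, 0.1, -0.2]
opening: 0.005
```

Call:
carry_out(series=[0,0,0,-0.5,0,0,0,0,-0.5,0,0,0,0,-0.5,0,0,0,0,-0.5,0,0,0,0,-0.5,0,0,0,0,-0.5,0,0,0,0,-0.5,0,0,0,0,-0.5,0])

```text
time_s: 6.9
position: [0.5472, 0.0706, 0.2605]
orientation: [[-0.994, 0.107, -0.0], [0.107, 0.994, 0.0], [0.0, 0.0, -1.0]]
ft_force: [0.6, -0.9, -0.4]
opening: 0.005
```

```bash
python3 - <<'E'
from h import *
s=manip.get_state()
im=manip.get_image('wrist'); save('w4',im); t=manip.get_image('scene'); save('s4',t)
for lo,hi in [((0,190,110),(5,255,255)),((105,150,60),(125,255,255))]:
  for c in blobs(im,lo,hi,200,(245,150,540,300)):
    M=cv2.moments(c);g=(M['m10']/M['m00'],M['m01']/M['m00']);print(g,cv2.minEnclosingCircle(c),[wplane(s,[g],z).round(4).tolist() for z in (.075,.103)])
E
python3 go.py .57 -.263 .20
```

```text
(313.0432098765432, 210.6622942386831) ((313.0791320800781, 210.87049865722656), 15.015254974365234) [[[0.5495, 0.0692, 0.075]], [[0.543, 0.0699, 0.103]]]
(448.4611355541588, 218.75717578043157) ((448.5, 219.0), 16.77060890197754) [[[0.5687, 0.1839, 0.075]], [[0.5607, 0.1756, 0.103]]]
t 7.0 [0.5473 0.0705 0.2606] op 0.004874441974276419 F [-0.6  0.1 -0.1] xang 173.88 q [  0.5  19.5  96.2   0.   64.3 -83.4]
tool shift cm [ -5.82 -32.92   6.06]
```

View pics/w4.png

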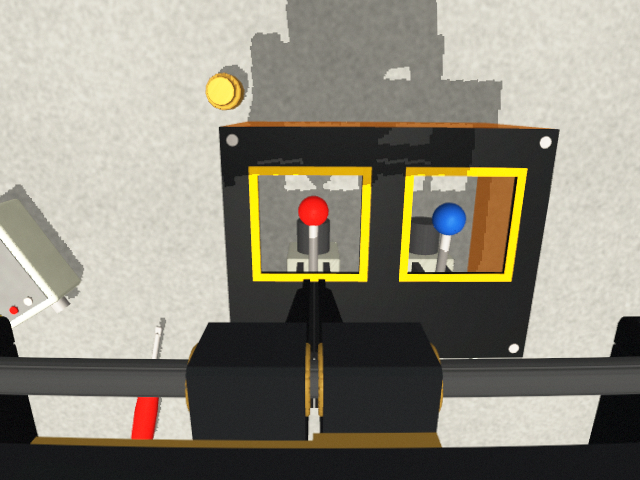

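View pics/s4.png

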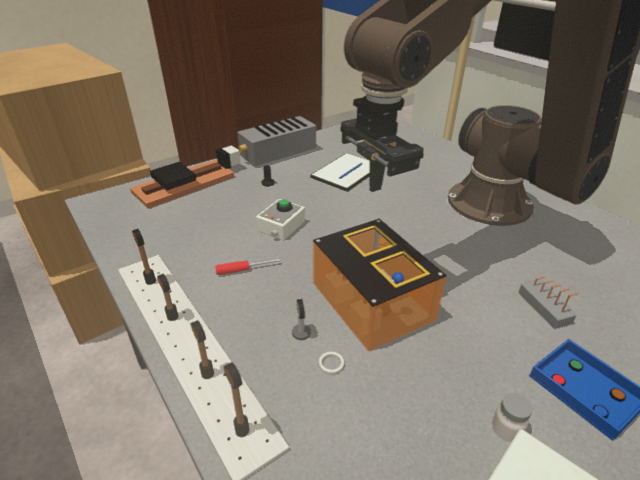

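The wrist view shows the red ball dropped: radius 15.0 px against 16.8 for the blue, which is consistent with z≈0.07. The blue ball is unchanged. Next is the button.

Call:
carry_out(series=[0,-0.5,-4,0,0,0,-1.5,-8.5,0,0,0,-2.5,-13,0,0,0,-3.5,-17.5,0,0,0,-4.5,-22,0,0,0,-5,-26.5,0,0,0,-5.5,-30.5,0,0,0,-5.8,-32.9,0,0])

```text
time_s: 7.8
position: [0.5695, -0.2657, 0.2604]
orientation: [[-0.994, 0.108, 0.0], [0.108, 0.994, -0.0], [-0.0, -0.0, -1.0]]
ft_force: [-0.6, 0.1, 0.3]
opening: 0.008
```

Call:
carry_out(series=[0,0,0,1,0,0,0,0,2,0,0,0,0,3,0,0,0,0,4,0,0,0,0,4,0,0,0,0,4,0,0,0,0,4,0,0,0,0,4,0])

```text
time_s: 8.6
position: [0.57, -0.2627, 0.2211]
orientation: [[-0.994, 0.106, 0.001], [0.106, 0.994, -0.0], [-0.001, -0.0, -1.0]]
ft_force: [0.7, 0.2, 0.3]
opening: 0.007
```

```bash
python3 - <<'E'
from h import *
s=manip.get_state()
im=manip.get_image('wrist'); save('w5',im);np.save('w5.npy',im)
for c in blobs(im,(50,100,40),(85,255,255),100,(200,100,440,340)):
    (u,v),r=cv2.minEnclosingCircle(c);M=cv2.moments(c);g=(M['m10']/M['m00'],M['m01']/M['m00']);print(u,v,r,g,[wplane(s,[g],z).round(4).tolist() for z in (.058,.064)])
    o,d=ray('wrist',[g],wpar(s)); o1,d1=ray('top',[(414.1,246.9)])
    A=np.c_[d[0],-d1[0]]; t=np.linalg.lstsq(A,o1-o,rcond=None)[0]; print(o+t[0]*d[0],o1+t[1]*d1[0])
E
python3 go.py .57 -.263 .10
```

```text
314.47705078125 216.66355895996094 18.506969451904297 (314.61226558540295, 216.7021456327082) [[[0.5723, -0.2628, 0.058]], [[0.5708, -0.2627, 0.064]]]
[ 0.57028483 -0.26260547  0.06606366] [ 0.569902   -0.26214238  0.06595645]
t 8.65 [ 0.57   -0.2627  0.221 ] op 0.006443980126119923 F [-0.   0.5  0.3] xang 173.89 q [ -30.8   28.    88.5    0.    63.5 -114.7]
tool shift cm [ 1.00e-02 -2.00e-02  1.21e+01]
```

View pics/w5.png

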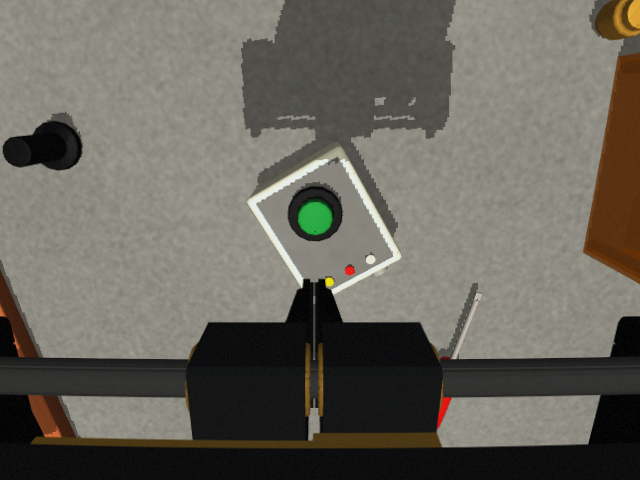

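The button is centred under the tool at (0.570, -0.2625), with its top at z≈0.066 by triangulation and a radius of 14.6 mm, as specified. Going down.

Call:
carry_out(series=[0,0,0,3,0,0,0,0,6,0,0,0,0,9,0,0,0,0,11,0,0,0,0,12.5,0,0,0,0,13.5,0,0,0,0,14,0,0,0,0,14,0])

```text
time_s: 9.45
position: [0.5699, -0.2628, 0.0805]
orientation: [[-0.994, 0.107, -0.0], [0.107, 0.994, 0.0], [0.0, 0.0, -1.0]]
ft_force: [-0.0, 0.4, 0.2]
opening: 0.004
```

Call:
carry_out(series=[0,0,0,0.2,0,0,0,0,0.4,0,0,0,0,0.6,0,0,0,0,0.8,0,0,0,0,1,0,0,0,0,1.2,0,0,0,0,1.4,0,0,0,0,1.4,0])

```text
time_s: 10.25
position: [0.5699, -0.2628, 0.0666]
orientation: [[-0.994, 0.107, 0.0], [0.107, 0.994, -0.0], [-0.0, 0.0, -1.0]]
ft_force: [-0.8, 0.9, 4.6]
opening: 0.007
```

```bash
python3 go.py .57 -.2625 .060
```

```text
t 10.25 [ 0.5699 -0.2628  0.0666] op 0.0068681083372435685 F [-0.8  0.9  4.6] xang 173.88 q [ -30.8   38.1   96.6    0.    45.3 -114.7]
tool shift cm [-0.    0.03  0.66]
```

Call:
carry_out(series=[0,0,0,0.1,0,0,0,0,0.2,0,0,0,0,0.3,0,0,0,0,0.3,0,0,0,0,0.3,0,0,0,0,0.3,0,0,0,0,0.3,0,0,0,0,0.3,0])

```text
time_s: 11.05
position: [0.5701, -0.2628, 0.066]
orientation: [[-0.994, 0.106, 0.001], [0.106, 0.994, -0.001], [-0.001, -0.001, -1.0]]
ft_force: [-7.4, 3.1, 25.6]
opening: 0.006
```

```bash
python3 go.py .57 -.2625 .060
```

```text
t 11.05 [ 0.5701 -0.2628  0.066 ] op 0.005514822916217378 F [-7.4  3.1 25.6] xang 173.89 q [ -30.8   38.2   96.6   -0.    45.1 -114.7]
tool shift cm [0.01 0.03 0.6 ]
```

There's a hard stop at z = 0.066, about 25 N. To confirm this is full travel and not the collar, I'll back off in steps and read the spring force.

Call:
carry_out(series=[0,0,0,-0.2,0,0,0,0,-0.3,0,0,0,0,-0.4,0,0,0,0,-0.4,0,0,0,0,-0.4,0,0,0,0,-0.4,0,0,0,0,-0.4,0,0,0,0,-0.4,0])

```text
time_s: 11.85
position: [0.5699, -0.2628, 0.0676]
orientation: [[-0.994, 0.107, 0.0], [0.107, 0.994, 0.0], [-0.0, 0.0, -1.0]]
ft_force: [0.1, 0.1, 4.5]
opening: 0.009
```

```bash
for i in 1 2 3; do python3 go.py; python3 -c "
from h import *
im=manip.get_image('scene'); save('s6_$i',cv2.resize(im[150:250,230:350],None,fx=5,fy=5))"; done
```

```text
t 11.85 [ 0.5699 -0.2628  0.0676] op 0.00884301222776335 F [0.1 0.1 4.5] xang 173.88 q [ -30.8   38.1   96.5    0.    45.4 -114.7]
t 11.9 [ 0.5699 -0.2627  0.0676] op 0.0023657576758116623 F [-0.   1.3  4.2] xang 173.88 q [ -30.8   38.1   96.6    0.    45.4 -114.7]
t 11.95 [ 0.5699 -0.2627  0.0676] op 0.00624830476723831 F [-0.2  0.5  3.5] xang 173.88 q [ -30.8   38.1   96.6    0.    45.4 -114.7]
```

Call:
carry_out(series=[0,0,0,-0.1,0,0,0,0,-0.2,0,0,0,0,-0.2,0,0,0,0,-0.2,0,0,0,0,-0.2,0,0,0,0,-0.2,0,0,0,0,-0.2,0,0,0,0,-0.2,0])

```text
time_s: 12.8
position: [0.5699, -0.2628, 0.0696]
orientation: [[-0.994, 0.107, 0.0], [0.107, 0.994, 0.0], [-0.0, 0.0, -1.0]]
ft_force: [1.6, -0.6, 2.9]
opening: 0.004
```

```bash
for i in 4 5 6; do python3 go.py; python3 -c "
from h import *
im=manip.get_image('scene'); save('s6_$i',cv2.resize(im[150:250,230:350],None,fx=5,fy=5))"; done
```

```text
t 12.8 [ 0.5699 -0.2628  0.0696] op 0.0037097607075636508 F [ 1.6 -0.6  2.9] xang 173.88 q [ -30.8   37.9   96.5    0.    45.6 -114.7]
t 12.85 [ 0.5699 -0.2627  0.0696] op 0.004900230164981065 F [ 1.2 -0.6  2.8] xang 173.88 q [ -30.8   37.9   96.5    0.    45.6 -114.7]
t 12.9 [ 0.5699 -0.2628  0.0696] op 0.006591198910182973 F [0.7 0.1 2.6] xang 173.88 q [ -30.8   37.9   96.5    0.    45.6 -114.7]
```

View pics/s6_1.png

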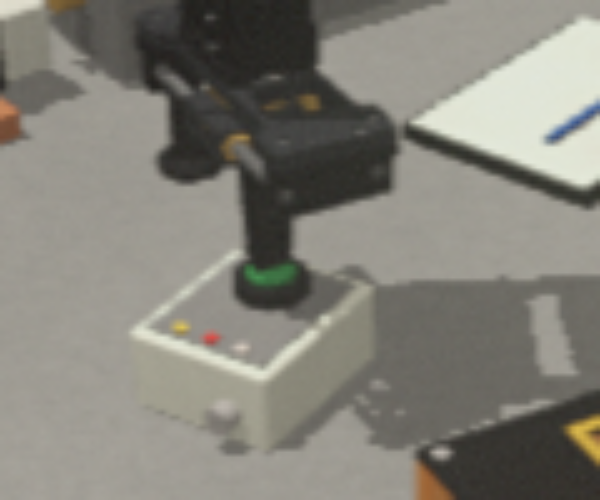

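The spring force falls from about 5 N at the stop to 4.1 N at z = 0.0676 and 2.8 N at z = 0.0696. That matches full travel, so the hard stop was the button fully in. Releasing and retreating.

Call:
carry_out(series=[0,0,0,-0.5,0,0,0,0,-2,0,0,0,0,-5,0,0,0,0,-9,0,0,0,0,-13,0,0,0,0,-16,0,0,0,0,-18,0,0,0,0,-18,0])

```text
time_s: 13.75
position: [0.5703, -0.263, 0.2535]
orientation: [[-0.994, 0.107, 0.004], [0.107, 0.994, -0.003], [-0.005, -0.002, -1.0]]
ft_force: [0.2, -0.7, -0.2]
opening: 0.002
```

Call:
carry_out(series=[0,3,0,-2,0,0,6,-3,-4,0,0,9,-6,-4,0,0,10,-9,-4,0,0,10,-12,-4,0,0,10,-12,-4,0,0,10,-12,-4,0,0,10,-12,-4,0])

```text
time_s: 14.55
position: [0.4576, -0.3704, 0.2892]
orientation: [[-0.994, 0.106, -0.001], [0.106, 0.994, 0.001], [0.001, 0.001, -1.0]]
ft_force: [0.6, 0.2, -0.2]
opening: 0.005
```

```bash
python3 go.py
python3 - <<'E'
from h import *
for n in ['top','scene']:
    im=manip.get_image(n); save(n+'9',im); a=np.load(n+'0.npy')
    d=(np.abs(im.astype(int)-a).max(2)>40).astype(np.uint8)*255
    save(n+'9d',np.dstack([d]*3))
    b={'top':(190,190,440,310),'scene':(240,190,450,350)}[n]
    for nm,lo,hi in [('red',(0,190,80),(5,255,255)),('blue',(105,150,60),(125,255,255)),('green',(55,120,60),(80,255,255))]:
      for i in (a,im):
        for c in blobs(i,lo,hi,12,b):
          M=cv2.moments(c);print(n,nm,round(M['m10']/M['m00'],1),round(M['m01']/M['m00'],1),M['m00'])
E
```

```text
t 14.55 [ 0.4576 -0.3704  0.2892] op 0.004559690023777693 F [ 0.6  0.2 -0.2] xang 173.91 q [ -45.4   21.4   88.7    0.    69.9 -129.3]
top red 278.7 253.3 67.5
top red 279.6 253.0 60.0
top blue 234.3 247.6 68.5
top blue 234.3 247.6 68.5
top green 414.1 246.9 83.5
top green 414.1 246.9 84.5
scene blue 397.5 276.8 52.0
scene blue 397.6 276.8 52.0
scene green 283.6 202.0 21.5
scene green 283.5 202.1 22.0
```

View pics/top9.png

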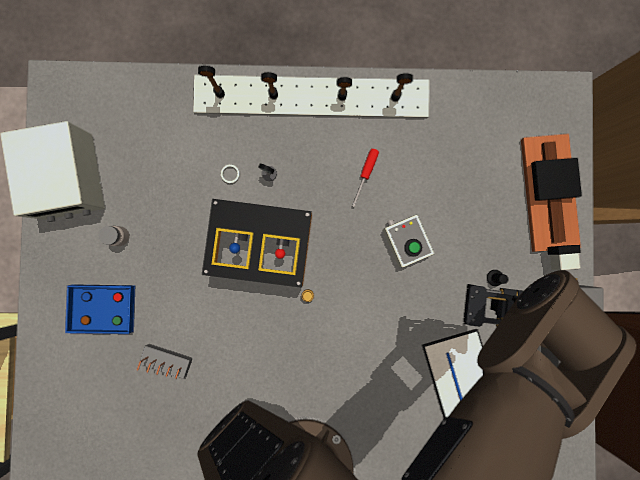

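View pics/scene9d.png

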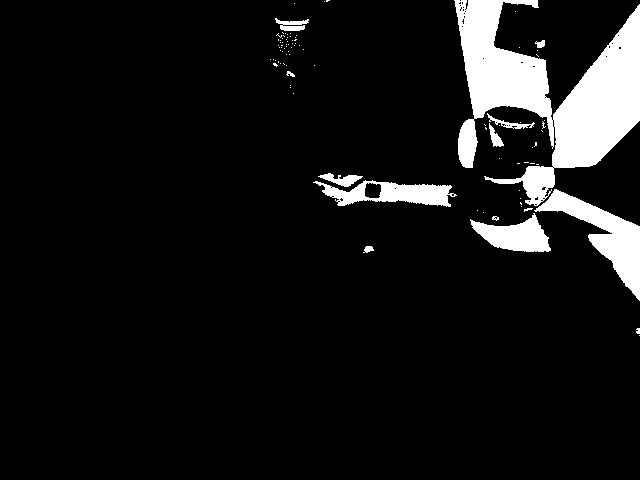

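Apart from the arm and its shadow, only the red ball (366,249 in the scene) changed. The blue ball, green button and loose things are at the same pixels as at the start. Handing in.

```bash
python3 -c "
from station import manip
print(manip.job_done())"
```

```text
the job is handed in; nothing more can be done
None
```

I pushed the red-ball lever down to its stop and pressed the green button fully in. I then let the button go, backed the arm clear and handed the job in at about 14.6 s. The hand-in gave no verdict.

- **Red lever:** The force rose to 21 N at tip height 87 mm; the stop should be at 88 mm. From above afterwards the ball looked smaller (15.0 px against 16.8 for the blue one), which fits the lowered position.
- **Guard:** I felt no contact force on the guard whenever I checked the readings between moves.
- **Green button:** It met a hard stop at 66 mm (25.6 N). Backing off, the spring force fell from 4.1 N to 2.8 N over 2 mm, which is consistent with full travel and about 5 N when fully in. That stop also puts the button's released top at about 72 mm. My camera estimate was 66 mm, so the two disagree by 6 mm; I went by the force.
- **Final pictures:** The button is out again, and the blue ball is at the same pixels as at the start. In the scene view only the red ball, the arm and its shadow changed. The top view shows the loose things in place and the arm clear of everything.

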